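Bring the board up and hold the curing box's sprung lid for loading

TASK

I need both hands to load this board into the UV curing box: slide the board holder over the mat, without lifting it, until it lies square inside the yellow tape frame, then take the lid by its bar, raise it just past its balance point (54 degrees), ease it back and finish holding it still just below that point, 3 to 10 degrees under, so that it would drop shut and not fly back if it slipped. Keep the lid in hand all the way, so that it neither flies up nor drops, do not take it more than about 20 degrees past the balance point, and leave the other things on the bench where they are. The program ends while still holding the lid.

Things in the scene. Friction and masses are not known exactly. Their poses are not given: they have to be found in the camera images.
- holder: Board holder, the thing to slide: a flat steel base 90 (x) by 120 (y) by 16 mm high with plain upright sides, on it two blue jaws (64 mm long along x, 14 mm thick, 47 mm either side of the middle, tops 32 mm above the underside, all within the base's outline) clamping a green circuit board. Mass about 0.3 to 0.55 kg, lies loose on the blue mat (mat top 3 mm above the bench, z = 0.003). Origin: centre of the underside; z up.
- spot (a point): Loading spot: a flat frame of yellow tape stuck on the blue mat, 130 (x) by 160 (y) mm clear inside, tape 12 mm wide. Point: middle of the frame, on the mat; its x and y run along the frame's sides, so the holder's 90 mm goes along x and its 120 mm along y.
- lid_bar (a point): Middle of the lid's handle bar, on its axis: a dark round bar 12 mm thick and 120 mm long, level and parallel to the hinge, standing 45 mm clear in front of the lid's front edge on a post at each end. With the lid shut it is about 105 mm above the bench. Axes of the lid: y along the bar (at lid 0 x points away from the robot towards the hinge, z up).
- lid_hinge (a point): Middle of the hinge pin at the back of the UV curing box (cream box with a grey lid with an amber window, 200 mm deep, 260 mm wide, lid top 118 mm above the bench), 95 mm above the bench. Axes of the box, which stands level on the mat and is fixed: y along the pin, x away from the handle, z up. The bar's middle lies 251 mm in front of the pin (-x) and 10 mm above it when the lid is shut, and moves round the pin on a radius of 251 mm.
- lid (a joint): Opening angle of the sprung lid in rad: 0 shut, growing as the front edge rises; stop at 1.75. Lid 0.75 kg, no latch; torsion springs on the pin nearly balance it. Balance point at 0.95 (54 degrees): below it the lid drops shut when let go, above it the springs carry it on up to the stop. Lifting at the bar takes about 1.5 N from shut and next to nothing near the balance point.
- flux_jar: Bystander: small white jar with black cap, 38 mm across, 36 mm high, loose on the mat. Origin: centre of its underside.
- tape_roll: Bystander: roll of amber tape lying flat on the bench beside the mat, 60 mm across, 16 mm high. Origin: centre of its underside.
- driver: Bystander: screwdriver 150 mm long lying on the mat, pointing roughly away from the robot, between the tape frame and the curing box. Origin: middle, underneath.
- cutters: Bystander: small side cutters with blue handles, 130 mm long, 12 mm high, on the bench beside the mat. Origin: middle, underneath.
- parts_tray: Bystander: black divided tray 100 by 100 by 22 mm, on the bench beside the mat. Origin: centre of its underside.
- spool: Bystander: white spool of solder standing on its flange, 64 mm across, 40 mm high, on the bench beside the mat. Origin: centre of its underside.
- dispenser: Bystander: white bottle with blue cap, 56 mm across, 115 mm high, on the bench beside the mat. Origin: centre of its underside.

How it is judged:
On the way, in this order (a step that is already met when the one before it is completed fails the run):
1. the board holder lies at rest inside the yellow frame (x of holder in the frame of spot between -0.02 and 0.02 m and y of holder in the frame of spot between -0.02 and 0.02 m and angle between the x axis of holder and the x axis of spot, either way round below 0.4 rad and height (world z) of holder below 0.01 m and angle between holder's own z axis and vertical below 0.05 rad and linear speed of holder below 0.01 m/s), for 0.2 s.
2. the lid has been raised past its balance point, held by the fingers (value of joint lid above 0.96 rad and contact force between the fingers and lid above 0.05 N), for 0.1 s.
At the end, for the whole second after the job is handed in: The holder lies flat with its middle within 20 mm (along each side) of the frame's middle and square to it within 0.4 rad; the lid stands still between 0.75 and 0.92 rad (balance point 0.95), held up by the fingers and carried by nothing else (everything else is where it was) (x of holder in the frame of spot between -0.02 and 0.02 m and y of holder in the frame of spot between -0.02 and 0.02 m and angle between the x axis of holder and the x axis of spot, either way round below 0.4 rad and height (world z) of holder below 0.01 m and angle between holder's own z axis and vertical below 0.05 rad and value of joint lid between 0.75 and 0.92 rad and velocity of joint lid between -0.05 and 0.05 rad/s and contact force between the fingers and lid above 0.05 N); the arm keeps its last pose, push and grip.
It fails at once if the lid is taken or flies more than 0.4 rad past its balance point (value of joint lid above 1.35 rad).
It fails at once if the lid flies up (over 2 rad/s) (velocity of joint lid above 2 rad/s).
It fails at once if the lid drops (over 2 rad/s) (velocity of joint lid below -2 rad/s).
It fails at once if the holder is lifted or tipped instead of slid (height (world z) of holder above 0.023 m or angle between holder's own z axis and vertical above 0.3 rad).
It fails at once if another thing on the bench is shifted by more than 30 mm or knocked over (distance of any of flux_jar, tape_roll, driver, cutters, parts_tray, spool, dispenser from where it was at the start of the episode above 0.03 m or angle between any of dispenser, spool, flux_jar's own z axis and vertical above 0.6 rad).
It also fails if it takes over 61 s, if anything falls off the work surface, if the arm or the gripper's body presses on something with over 40 N, if the wrist force passes 120 N, or if a joint passes its speed limit or range.

ROBOT

A 7-joint arm with a two-finger parallel gripper is mounted at the origin on the work surface. World frame = base frame: x ahead of the robot, y to its left, z up, the work surface at z = 0. Lengths are in m, angles in rad, forces in N, time in s.
With the tool pointing down it reaches from about 0.35 to 0.9 m from the base axis. Payload 19.9 kg.
Tool frame: the origin (TCP) lies between the finger pads; the fingertips stand 8 mm ahead of it and the grasp point (between the pads) lies 11 mm behind it (r.tip_reach is the x of the fingertips in the tool frame, in m); x points along the fingers, y is the direction in which the jaws open and shut, and the axes are right-handed (so a half turn about x gives the same grasp; the last joint's range is limited). The gripper opens to 94 mm and grips with 3 to 60 N. Pads are 16 mm wide; open, the fingers measure 119 mm over their backs; the gripper's body (75 mm by 177 mm) begins 78 mm behind the grasp point.
Start: joints at [-1.371, 0.417, -0.01, 1.614, 0.005, 1.111, -0.053], TCP at [0.15, 0.607, 0.213] pointing down, gripper open.
Joint ranges: [-2.81, 2.81], [-0.39, 2.02], [-1.27, 1.25], [0.06, 2.57], [-1.19, 4.33], [0.19, 2], [-2.82, 2.82]. Speed limits (rad/s): [1.89, 1.89, 2.39, 2.39, 3.01, 3.01, 3.01].

INTERFACE

Orientations are given as a rotation vector (axis times angle).
In Python, from workcell import r, capture, job, spotter gives the robot as it stands.
- The arm moves only by the tool arm_command, never from a script. Its argument "rows" is a list of rows, each an object with "linear": the shift along the tool's x, y, z in units of 40 mm (1.0 is 40 mm), a list of three; "rot": the turn, a rotation vector about the tool's x, y, z in units of 6 degrees (1.0 is 6 degrees), a list of three; "claw": the finger opening in mm, from 0 to 94. In form: [{"linear": [dx, dy, dz], "rot": [rx, ry, rz], "claw": claw}, ...]. A call has 1 to 5 rows; each row shifts and turns the commanded pose from where the row before left it, along the tool's axes as they then stand; what a row does not reach is not made up. A row lasts 1/12 s, in which the tool goes at most 41.7 mm and 7.16 degrees, less where a joint would pass 70% of its speed; a pose out of reach is approached as far as the arm can. A call is refused whole if a number of a shift passes 1 or a number of a turn 1, either way. A call with a gripper value outside its range is refused whole. The fingers move at their own pace and stop on an object; "squeeze" is the grip in N (left out, the last holds). Time passes only in rows, so rows that do not move let the fingers close. It gives the time, the measured TCP pose, the force and the opening at its end, in the units of the state.
- r.state(): the state, without advancing time (a new reading comes with each control period).
- capture(name): name is "side" or "top" or "wrist"; returns a dict with "img" (400x640x3 uint8, red, green, blue), "range_z" (400x640 float32, m along the optical axis (not along the pixel's ray), 0 where there is no reading), "fx", "fy", "cx", "cy" (pixels), "dist_coeffs" ([k1, k2, p1, p2, k3] as OpenCV has them; the pictures are not rectified), "position" and "rotation" of the camera in the world; the wrist camera has in their place "mount" (4x4, takes a point from camera to tool coordinates, whose origin is the TCP and whose axes are the tool frame's). Camera axes: x right, y down, z forward; pixel columns grow to the right and rows downward; lengths in m; the calibration is good to about 2 mm. A picture is of the moment at which its call begins: read the wrist's pose just before it.
- job.finish_job(): hands the job in, once; it reports no verdict.
Trained networks look in a picture, given as the dict that the camera call returned (one of the last four; its "shot" number tells which), for a name from the list of things; names that differ only in an ending like _2 or _b are one class to them, and where a whole thing is asked for, a point or a joint stands for the part that bears it (a point fixed in the world has none). Each returns a list of dicts, best first, with "score" (0 to 1); they miss things now and then, are a little off and sometimes report something else, mostly with a low value. They report only what shows in the picture. A call takes as long as a camera call.
- spotter.cut_out(thing, picture): "region" (400x640 bool, what is visible of it) and "box" ([left, top, right, bottom] in pixels, round what is visible of it).
- spotter.place_of(thing, picture): "position" ([column, row] in pixels: a listed point, or the origin of a listed thing).
The state is a dict: "t": time; "q": joint angles; "dq": joint speeds; "tau": joint torques, N m; "ee_pos": TCP position; "eef_rot": TCP orientation; "ft_force": force on the tool from outside, world axes, zero at the start; "torque": the same for the moment, N m; "finger_gap": finger opening in m.
Only numpy, scipy, OpenCV 4.12 (cv2) and the standard library are available. Lean on these libraries where they do the work, as an engineer would, in place of code of your own. Each camera call takes 0.05 s, during which the arm holds its last target.

## Working session

There is one attempt and no reset: what is moved stays moved. The work goes in short steps, Python scripts to look and compute and a tool call to move; the robot and the scene stay as the last step left them, time stands still between calls to the robot, and variables do not carry over. Pictures are saved under pics/ and viewed, and the job is handed in when it is done.

Besides the shell and the picture viewer there is one more tool, called after ">>>" as a command line: name --argument value ..., lists and objects as JSON in quotes. arm_command: Moves the arm, as the interface text tells. Its arguments: {"type":"object","properties":{"rows":{"type":"array","items":{"type":"object","properties":{"linear":{"type":"array","items":{"type":"number"}},"rot":{"type":"array","items":{"type":"number"}},"claw":{"type":"number"}}}},"squeeze":{"type":"number"}},"required":["rows"]}

```bash
ls; mkdir -p pics
cat > h.py <<'E'
import numpy as np, cv2
from scipy.spatial.transform import Rotation as R
from workcell import r, capture, job, spotter
def save(p,name): cv2.imwrite('pics/'+name+'.png', cv2.cvtColor(np.asarray(p['img']),cv2.COLOR_RGB2BGR))
def campose(p,st=None):
    if 'mount' in p:
        M=np.array(p['mount']); Rt=R.from_rotvec(st['eef_rot']).as_matrix()
        return Rt@M[:3,:3], Rt@M[:3,3]+np.array(st['ee_pos'])
    Rm=np.array(p['rotation']); 
    if Rm.size==3: Rm=R.from_rotvec(Rm).as_matrix()
    return Rm, np.array(p['position'])
def rays(p,uv):
    K=np.array([[p['fx'],0,p['cx']],[0,p['fy'],p['cy']],[0,0,1]],float)
    n=cv2.undistortPoints(np.array(uv,float).reshape(-1,1,2),K,np.array(p['dist_coeffs'],float)).reshape(-1,2)
    return np.c_[n,np.ones(len(n))]
def atz(p,uv,z,st=None):
    Rm,t=campose(p,st); d=rays(p,uv)@Rm.T
    return t+d*((z-t[2])/d[:,2])[:,None]
def atdepth(p,uv,st=None):
    Rm,t=campose(p,st); uv=np.array(uv).reshape(-1,2)
    z=p['range_z'][np.round(uv[:,1]).astype(int),np.round(uv[:,0]).astype(int)]
    return (rays(p,uv)*z[:,None])@Rm.T+t, z
def proj(p,X,st=None):
    Rm,t=campose(p,st)
    K=np.array([[p['fx'],0,p['cx']],[0,p['fy'],p['cy']],[0,0,1]],float)
    Xc=(np.array(X).reshape(-1,3)-t)@Rm
    return cv2.projectPoints(Xc,np.zeros(3),np.zeros(3),K,np.array(p['dist_coeffs'],float))[0].reshape(-1,2)
E
python3 - <<'E'
from h import *
np.set_printoptions(precision=4,suppress=True)
st=r.state(); print(st, r.tip_reach)
print(R.from_rotvec(st['eef_rot']).as_matrix())
for n in ['top','side']:
    p=capture(n); save(p,n+'0'); print(n,{k:v for k,v in p.items() if k not in('img','range_z')})
    for th in ['holder','spot','lid_bar','lid_hinge','flux_jar','driver','dispenser','spool','parts_tray','cutters','tape_roll']:
        for o in spotter.place_of(th,p)[:2]:
            print(th,o,atdepth(p,[o['position']])[0])
E
```

```text
pics
{'t': 0.0, 'q': array([-1.3705,  0.418 , -0.0104,  1.6142,  0.0047,  1.1107, -0.053 ]), 'dq': array([-0.0012,  0.0004,  0.0014, -0.0004, -0.0023, -0.0011, -0.0005]), 'tau': array([  0.0002, -85.1248,   0.6387, -42.6006,  -0.0488,   0.0186,
         0.0001]), 'ee_pos': array([0.1495, 0.6065, 0.2128]), 'eef_rot': array([ 0.1888,  1.5625, -0.1907]), 'ft_force': array([ 0.299 ,  0.3849, -0.5625]), 'torque': array([-0.0036,  0.0118, -0.0095]), 'finger_gap': 0.0938158366325062} 0.008
[[-0.0002  0.2394  0.9709]
 [-0.0012  0.9709 -0.2394]
 [-1.     -0.0012  0.0001]]
top {'fx': 390.6400798497538, 'fy': 390.6400798497538, 'cx': 319.2135989453871, 'cy': 190.95204554230847, 'dist_coeffs': array([0.0015, 0.    , 0.    , 0.    , 0.    ]), 'position': array([ 0.314 , -0.0269,  1.3376]), 'rotation': array([-2.129 ,  2.1039, -0.1959]), 'shot': 1}
holder {'position': [235.3, 192.4], 'score': 0.89} [[0.5604 0.2712 0.0329]]
lid_bar {'position': [474.7, 249.2], 'score': 0.72} [[ 0.3783 -0.5263  0.0412]]
lid_bar {'position': [378.7, 224.3], 'score': 0.66} [[ 0.4494 -0.2046  0.104 ]]
lid_hinge {'posit
[... 993 characters left out ...]
ion': [370.6, 164.5], 'score': 0.83} [[ 0.458  -0.2065  0.1105]]
lid_hinge {'position': [301.2, 143.0], 'score': 0.85} [[ 0.6999 -0.1844  0.1169]]
flux_jar {'position': [344.8, 236.8], 'score': 0.57} [[0.4375 0.0175 0.0079]]
driver {'position': [304.3, 213.5], 'score': 0.59} [[0.5864 0.0041 0.018 ]]
dispenser {'position': [361.8, 128.1], 'score': 0.91} [[ 0.5867 -0.4532  0.0246]]
spool {'position': [411.9, 135.1], 'score': 0.69} [[ 0.4047 -0.518   0.0139]]
spool {'position': [361.6, 126.5], 'score': 0.38} [[ 0.588  -0.4524  0.0325]]
parts_tray {'position': [201.0, 368.6], 'score': 0.58} [[0.5864 0.5251 0.003 ]]
tape_roll {'position': [384.9, 135.3], 'score': 0.65} [[ 0.4954 -0.4661  0.0157]]
```

View pics/top0.png

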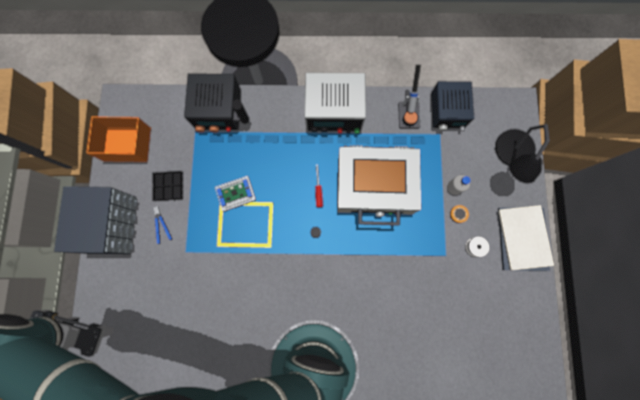

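View pics/side0.png

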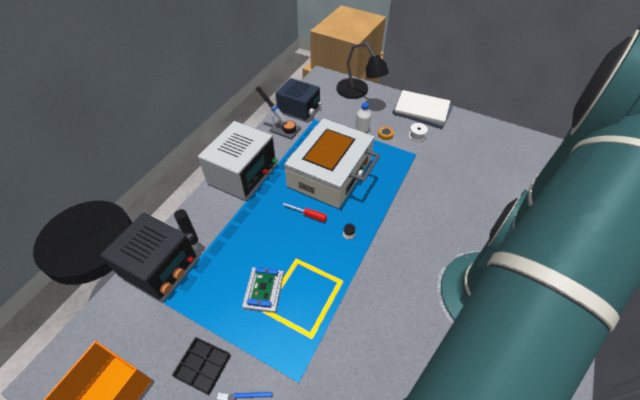

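Run:
```python
from h import *
np.set_printoptions(precision=4,suppress=True)
for n in ['top','side']:
    p=capture(n); im=np.asarray(p['img']).astype(int)
    m=((im[...,0]>150)&(im[...,1]>130)&(im[...,2]<90)).astype(np.uint8)
    k,l,s,c=cv2.connectedComponentsWithStats(m); i=1+np.argmax(s[1:,4]); print(s[i])
    ys,xs=np.where(l==i); P=atz(p,np.c_[xs,ys],0.003)
    rect=cv2.minAreaRect((P[:,:2]*1000).astype(np.float32)); print('frame',rect)
    for th,z in [('holder',0.025)]:
        o=spotter.cut_out(th,p)[0]; ys,xs=np.where(o['region']); P=atz(p,np.c_[xs,ys],z)
        print(th,o['score'],cv2.minAreaRect((P[:,:2]*1000).astype(np.float32)))
    # lid: all depth points in region
    o=spotter.cut_out('lid',p)[0]; ys,xs=np.where(o['region']); P,z=atdepth(p,np.c_[xs,ys]); 
    top=P[(P[:,2]>0.11)&(P[:,2]<0.13)]
    print('lid',o['score'],o['box'],len(top),cv2.minAreaRect((top[:,:2]*1000).astype(np.float32)), np.median(top[:,2]))
    for th,z in [('holder',.003),('lid_bar',.105),('lid_hinge',.095),('flux_jar',.003),('driver',.003)]:
        for o in spotter.place_of(th,p)[:2]: print(th,o['score'],atz(p,[o['position']],z))
```

```text
[356 168  31  22 210]
frame ((613.0450439453125, -189.204345703125), (124.39862060546875, 37.55588150024414), 48.525630950927734)
holder 0.98 ((560.62451171875, 272.51220703125), (91.46080017089844, 119.304443359375), 19.7224178314209)
lid 0.69 [338.5, 148.7, 420.2, 225.4] 4958 ((574.871826171875, -207.3657684326172), (259.4906921386719, 251.36476135253906), 88.7999496459961) 0.11760610612226496
holder 0.98 [[0.5623 0.2712 0.003 ]]
lid_bar 0.76 [[ 0.4556 -0.2007  0.105 ]]
lid_hinge 0.67 [[ 0.71   -0.2082  0.095 ]]
flux_jar 0.66 [[0.4269 0.0007 0.003 ]]
driver 0.74 [[ 0.5896 -0.0185  0.003 ]]
driver 0.61 [[ 0.3832 -0.5392  0.003 ]]
[  82  348   54   52 1153]
frame ((766.6146850585938, 639.7352905273438), (97.21896362304688, 118.4520263671875), 20.55617332458496)
holder 0.62 ((559.2177734375, 282.84393310546875), (96.5175552368164, 130.4359130859375), 20.878145217895508)
lid 0.88 [286.8, 120.9, 380.3, 190.3] 3498 ((575.479736328125, -202.05262756347656), (263.2579345703125, 251.6307830810547), 88.70569610595703) 0.11750342978024847
holder 0.57 [[0.5691 0.2779 0.003 ]]
lid_bar 0.95 [[ 0.4603 -0.2195  0.105 ]]
lid_hinge 0.79 [[ 0.7123 -0.2105  0.095 ]]
flux_jar 0.49 [[ 0.437  -0.0018  0.003 ]]
driver 0.49 [[ 0.583  -0.0084  0.003 ]]
```

Run:
```python
from h import *
np.set_printoptions(precision=4,suppress=True)
for n in ['top','side']:
    p=capture(n); im=np.asarray(p['img']).astype(int)
    m=((im[...,0]>130)&(im[...,1]>130)&(im[...,2]<120))
    ys,xs=np.where(m); P=atz(p,np.c_[xs,ys],0.003)
    P=P[(P[:,0]>.33)&(P[:,0]<.53)&(P[:,1]>.13)&(P[:,1]<.37)]
    print(len(P),'frame',cv2.minAreaRect((P[:,:2]*1000).astype(np.float32)))
```

```text
359 frame ((455.2317199707031, 240.33351135253906), (147.7255096435547, 180.68504333496094), 0.6909995079040527)
707 frame ((455.6419982910156, 241.49325561523438), (148.3802490234375, 183.8471221923828), 0.05034910887479782)
```

```bash
cat >> h.py <<'E'
def plan(pos,yaw_deg=None,Rt=None,n=None):
    """straight plan to TCP pos with tool down & tool y at yaw; prints rows"""
    st=r.state(); p0=np.array(st['ee_pos']); R0=R.from_rotvec(st['eef_rot'])
    if Rt is None:
        if yaw_deg is None: Rt=R0.as_matrix()
        else:
            a=np.deg2rad(yaw_deg); x=np.array([0,0,-1.]); y=np.array([np.cos(a),np.sin(a),0]); Rt=np.c_[x,y,np.cross(x,y)]
    Rt=R.from_matrix(Rt); w=(R0.inv()*Rt).as_rotvec(); d=np.array(pos)-p0
    k=max(np.linalg.norm(d)/.038,np.rad2deg(np.linalg.norm(w))/5.9,1)
    n=n or int(np.ceil(k)); 
    print('t',round(st['t'],2),'pos',p0.round(4),'R',R0.as_matrix().round(3).tolist(),'n',n)
    for i in range(n):
        Ri=R0*R.from_rotvec(w*i/n)
        print((Ri.inv().apply(d/n)/.04).round(2).tolist(), (np.rad2deg(w/n)/6).round(2).tolist())
E
python3 - <<'E'
from h import *
plan([.577,.228,.17],19.7)
E
```

```text
t 2.1 pos [0.1496 0.6068 0.2134] R [[0.0, 0.239, 0.971], [-0.0, 0.971, -0.239], [-1.0, -0.0, 0.0]] n 16
[0.07, -0.41, 0.79] [0.59, 0.0, 0.0]
[0.07, -0.37, 0.81] [0.59, 0.0, 0.0]
[0.07, -0.31, 0.84] [0.59, 0.0, 0.0]
[0.07, -0.26, 0.85] [0.59, 0.0, 0.0]
[0.07, -0.21, 0.87] [0.59, 0.0, 0.0]
[0.07, -0.16, 0.88] [0.59, 0.0, 0.0]
[0.07, -0.1, 0.89] [0.59, 0.0, 0.0]
[0.07, -0.05, 0.89] [0.59, 0.0, 0.0]
[0.07, 0.01, 0.89] [0.59, 0.0, 0.0]
[0.07, 0.06, 0.89] [0.59, 0.0, 0.0]
[0.07, 0.12, 0.88] [0.59, 0.0, 0.0]
[0.07, 0.17, 0.88] [0.59, 0.0, 0.0]
[0.07, 0.23, 0.86] [0.59, 0.0, 0.0]
[0.07, 0.28, 0.85] [0.59, 0.0, 0.0]
[0.07, 0.33, 0.83] [0.59, 0.0, 0.0]
[0.07, 0.38, 0.81] [0.59, 0.0, 0.0]
```

>>> arm_command --rows '[{"linear": [0.07, -0.4, 0.8], "rot": [0.6, 0, 0], "claw": 94}, {"linear": [0.07, -0.36, 0.81], "rot": [0.6, 0, 0], "claw": 94}, {"linear": [0.07, -0.31, 0.84], "rot": [0.6, 0, 0], "claw": 94}, {"linear": [0.07, -0.26, 0.85], "rot": [0.6, 0, 0], "claw": 94}, {"linear": [0.07, -0.2, 0.87], "rot": [0.6, 0, 0], "claw": 94}]' --squeeze 25

```text
t: 2.52
ee_pos: [0.2848, 0.4881, 0.1995]
eef_rot: [0.438, 1.526, -0.438]
ft_force: [0.5, 0.1, -1.5]
finger_gap: 0.0941
```

>>> arm_command --rows '[{"linear": [0.07, -0.16, 0.88], "rot": [0.6, 0, 0], "claw": 94}, {"linear": [0.07, -0.1, 0.88], "rot": [0.6, 0, 0], "claw": 94}, {"linear": [0.07, -0.05, 0.88], "rot": [0.6, 0, 0], "claw": 94}, {"linear": [0.07, 0, 0.88], "rot": [0.6, 0, 0], "claw": 94}, {"linear": [0.07, 0.06, 0.88], "rot": [0.6, 0, 0], "claw": 94}]'

```text
t: 2.93
ee_pos: [0.4158, 0.369, 0.1856]
eef_rot: [0.682, 1.461, -0.681]
ft_force: [1.1, 1.1, 0.5]
finger_gap: 0.094
```

>>> arm_command --rows '[{"linear": [0.07, 0.12, 0.88], "rot": [0.6, 0, 0], "claw": 94}, {"linear": [0.07, 0.18, 0.88], "rot": [0.6, 0, 0], "claw": 94}, {"linear": [0.07, 0.22, 0.86], "rot": [0.6, 0, 0], "claw": 94}, {"linear": [0.07, 0.28, 0.85], "rot": [0.6, 0, 0], "claw": 94}, {"linear": [0.07, 0.33, 0.83], "rot": [0.6, 0, 0], "claw": 94}]'

```text
t: 3.35
ee_pos: [0.5478, 0.2488, 0.1715]
eef_rot: [0.922, 1.366, -0.922]
ft_force: [0.3, 1.1, 1.0]
finger_gap: 0.0938
```

>>> arm_command --rows '[{"linear": [0, 0, 0], "rot": [0, 0, 0], "claw": 94}, {"linear": [0, 0, 0], "rot": [0, 0, 0], "claw": 94}]'

```text
t: 3.52
ee_pos: [0.5478, 0.2482, 0.1712]
eef_rot: [0.922, 1.366, -0.923]
ft_force: [-0.2, 1.3, -0.1]
finger_gap: 0.0939
```

Run:
```python
from h import *
st=r.state()
print(st['ee_pos'],st['t'])
p=capture('wrist'); save(p,'w1'); print(p['mount'],p['fx'])
for th,z in [('holder',.003),('spot',.003)]:
    for o in spotter.place_of(th,p)[:2]: print(th,o,atz(p,[o['position']],z,st))
    o=spotter.cut_out(th,p)
    if o and th=='holder':
        o=o[0]; ys,xs=np.where(o['region']); P,z=atdepth(p,np.c_[xs,ys],st); P=P[z>0]
        print(o['score'],o['box'],cv2.minAreaRect((P[:,:2]*1000).astype(np.float32)),np.percentile(P[:,2],[2,20,50,80,98]))
```

```text
[0.54776953 0.24823285 0.17116395] 3.5167
[[-7.39906516e-04 -2.37684851e-01  9.71342043e-01 -1.71861280e-01]
 [ 9.99999672e-01 -4.96147848e-04  6.40329995e-04 -3.59258990e-04]
 [ 3.29732525e-04  9.71342198e-01  2.37685140e-01 -6.90791493e-02]
 [ 0.00000000e+00  0.00000000e+00  0.00000000e+00  1.00000000e+00]] 310.8638324830314
holder {'position': [341.7, 164.8], 'score': 0.86} [[0.56208597 0.27788883 0.003     ]]
0.76 [299.2, 106.4, 387.6, 217.5] ((565.3530883789062, 279.1746826171875), (94.8751449584961, 125.88685607910156), 21.128501892089844) [0.01828748 0.01989092 0.03126973 0.03462339 0.03701745]
spot {'position': [341.0, 165.9], 'score': 0.19} [[0.56184427 0.27647924 0.003     ]]
```

View pics/w1.png

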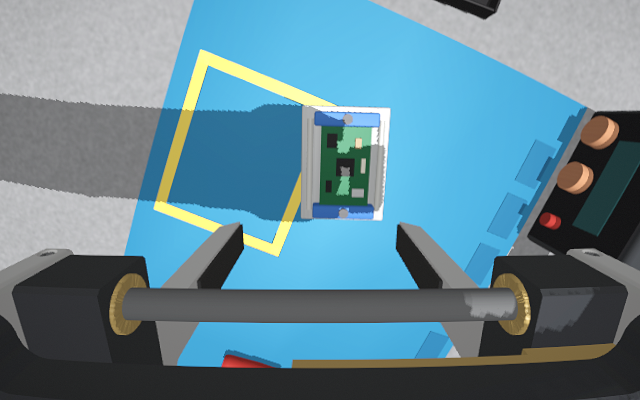

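Run:
```python
from h import *
np.set_printoptions(precision=4,suppress=True)
st=r.state(); p=capture('wrist'); 
o=spotter.cut_out('holder',p)[0]; im=np.asarray(p['img']).astype(int)
P,z=atdepth(p,np.argwhere(np.ones((400,640)))[:,::-1],st)
P=P.reshape(400,640,3)
m=o['region']|True
hb=P[...,2]; reg=np.zeros((400,640),bool); reg[95:225,290:400]=1
base=reg&(hb>.014)&(hb<.045)
print('body',cv2.minAreaRect((P[base][:,:2]*1000).astype(np.float32)))
blue=reg&(im[...,2]>im[...,1]+40)&(im[...,2]>im[...,0]+70)&(hb>.027)
for lo,hi in [(95,165),(165,225)]:
    b=blue.copy(); b[:lo]=0; b[hi:]=0
    print('jaw',b.sum(),cv2.minAreaRect((P[b][:,:2]*1000).astype(np.float32)),np.median(P[b],0))
yel=(im[...,0]>130)&(im[...,1]>130)&(im[...,2]<120)
ys,xs=np.where(yel); Q=atz(p,np.c_[xs,ys],.003,st); Q=Q[(Q[:,0]>.33)&(Q[:,0]<.56)&(Q[:,1]>.12)&(Q[:,1]<.37)]
print('frame',cv2.minAreaRect((Q[:,:2]*1000).astype(np.float32)))
```

```text
body ((562.5176391601562, 280.0591735839844), (90.21783447265625, 119.41947937011719), 20.410066604614258)
jaw 839 ((546.20849609375, 323.77130126953125), (62.4634895324707, 13.568404197692871), 20.64297103881836) [0.5449 0.3238 0.0356]
jaw 704 ((565.144775390625, 276.97198486328125), (63.09013748168945, 100.51579284667969), 18.136375427246094) [0.5753 0.2372 0.0354]
frame ((457.0668029785156, 241.16424560546875), (155.19786071777344, 173.0784454345703), 0.5588931441307068)
```

Run:
```python
from h import *
plan([.576,.2355,.07],20.4)
```

```text
t 3.87 pos [0.5462 0.2509 0.1716] R [[0.0, 0.926, 0.378], [0.0, 0.378, -0.926], [-1.0, 0.0, -0.0]] n 3
[0.85, 0.18, 0.21] [0.1, -0.0, -0.0]
[0.85, 0.18, 0.21] [0.1, -0.0, -0.0]
[0.85, 0.19, 0.21] [0.1, -0.0, -0.0]
```

>>> arm_command --rows '[{"linear": [0.85, 0.17, 0.21], "rot": [0.1, 0, 0], "claw": 94}, {"linear": [0.85, 0.17, 0.21], "rot": [0.1, 0, 0], "claw": 94}, {"linear": [0.85, 0.17, 0.21], "rot": [0.1, 0, 0], "claw": 94}, {"linear": [0, 0, 0], "rot": [0, 0, 0], "claw": 94}]'

```text
t: 4.2
ee_pos: [0.5729, 0.232, 0.0637]
eef_rot: [0.939, 1.359, -0.951]
ft_force: [-0.7, -1.0, -0.3]
finger_gap: 0.094
```

Run:
```python
from h import *
np.set_printoptions(precision=4,suppress=True)
for i in range(2):
    st=r.state(); print(st['ee_pos'],R.from_rotvec(st['eef_rot']).as_matrix()[:,1]); p=capture('wrist')
save(p,'w2')
```

```text
[0.5729 0.232  0.0637] [ 0.938   0.3464 -0.0075]
[0.5735 0.2331 0.067 ] [ 0.9378  0.3472 -0.0051]
```

View pics/w2.png

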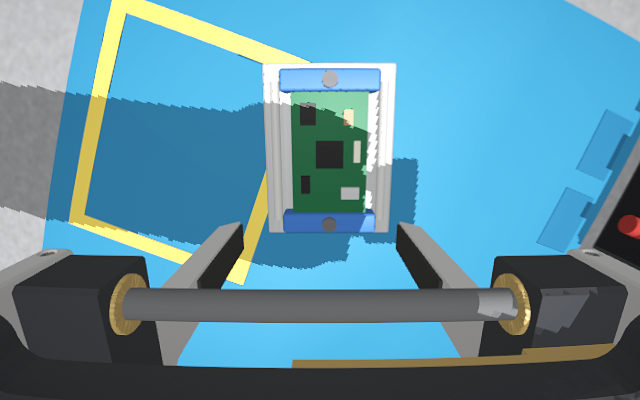

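```bash
cat >> h.py <<'E'
def tool_pts(p,uv):
    M=np.array(p['mount']); uv=np.array(uv).reshape(-1,2)
    z=p['range_z'][np.round(uv[:,1]).astype(int),np.round(uv[:,0]).astype(int)]
    return (rays(p,uv)*z[:,None])@M[:3,:3].T+M[:3,3]
E
python3 - <<'E'
from h import *
np.set_printoptions(precision=4,suppress=True)
p=capture('wrist'); print(r.state()['ee_pos'])
print(tool_pts(p,[[329,221],[300,221],[360,221],[286,216],[374,216],[328,212],[327,232],[330,78],[283,80],[379,80],[270,220],[385,220]])*1000)
E
```

```text
[0.575  0.2348 0.0709]
[[ 30.866    6.3433  -2.5485]
 [ 33.2273 -13.6647  -1.782 ]
 [ 34.221   28.0582  -1.4185]
 [ 33.6789 -23.3254  -5.2623]
 [ 42.2904  39.1787  -2.5372]
 [ 37.3428   5.8084  -7.0502]
 [ 65.7199   5.9467  18.2418]
 [ 30.5665   6.351  -95.2511]
 [ 32.4374 -22.9433 -94.3576]
 [ 49.0748  40.1506 -96.5089]
 [ 48.9144 -37.0647   2.5927]
 [ 50.7683  49.2012   3.2645]]
```

>>> arm_command --rows '[{"linear": [0.3, 0.15, -0.03], "rot": [0, 0, 0], "claw": 94}, {"linear": [0.4, 0, 0], "rot": [0, 0, 0], "claw": 94}, {"linear": [0.2, 0, 0], "rot": [0, 0, 0], "claw": 94}, {"linear": [0, 0, 0], "rot": [0, 0, 0], "claw": 94}]'

```text
t: 4.68
ee_pos: [0.5796, 0.238, 0.0338]
eef_rot: [0.943, 1.357, -0.943]
ft_force: [-0.8, 0.2, -0.4]
finger_gap: 0.0941
```

Run:
```python
from h import *
np.set_printoptions(precision=4,suppress=True)
p=capture('wrist'); save(p,'w3');st=r.state();print(st['ee_pos'],st['ft_force'])
```

```text
[0.58   0.2379 0.0345] [ 0.1978 -0.4828 -0.7051]
```

View pics/w3.png

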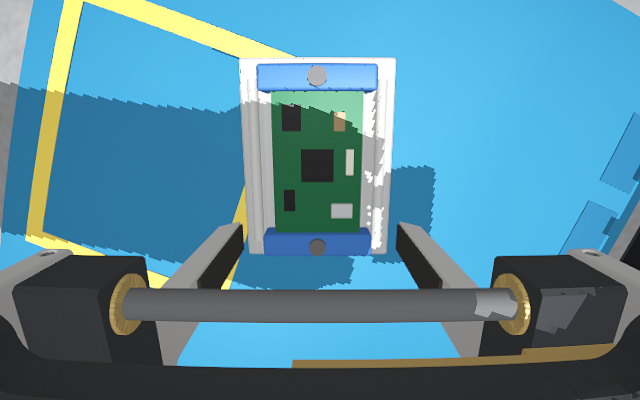

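>>> arm_command --rows '[{"linear": [0, 0, 0], "rot": [0, 0, 0], "claw": 70}, {"linear": [0, 0, 0], "rot": [0, 0, 0], "claw": 60}, {"linear": [0, 0, 0], "rot": [0, 0, 0], "claw": 55}, {"linear": [0, 0, 0], "rot": [0, 0, 0], "claw": 50}, {"linear": [0, 0, 0], "rot": [0, 0, 0], "claw": 50}]' --squeeze 25

```text
t: 5.15
ee_pos: [0.5801, 0.2373, 0.0338]
eef_rot: [0.944, 1.356, -0.944]
ft_force: [-3.8, -1.4, 2.4]
finger_gap: 0.0639
```

Run:
```python
from h import *
np.set_printoptions(precision=4,suppress=True)
st=r.state();print(st['ee_pos'],st['ft_force'],st['finger_gap'])
p=capture('wrist'); save(p,'w4')
```

```text
[0.5801 0.2373 0.0338] [-3.7716 -1.4334  2.3868] 0.06394033605049876
```

View pics/w4.png

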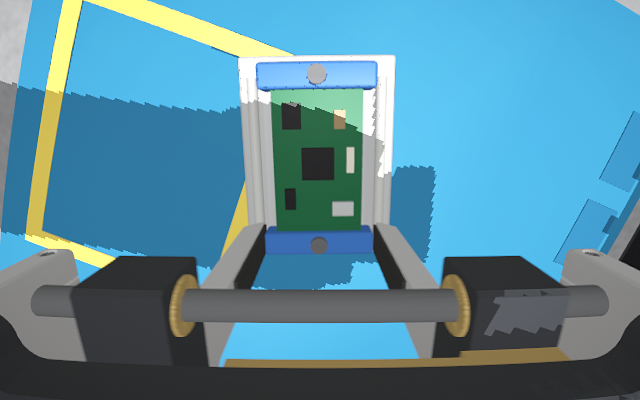

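Run:
```python
from h import *
plan([.457,.194,r.state()['ee_pos'][2]],0.5,n=12)
```

```text
t 5.2 pos [0.5801 0.2373 0.0338] R [[-0.0, 0.938, 0.348], [-0.0, 0.348, -0.938], [-1.0, -0.0, 0.0]] n 12
[0.0, -0.27, -0.0] [0.28, 0.0, 0.0]
[0.0, -0.27, 0.0] [0.28, 0.0, 0.0]
[0.0, -0.27, 0.01] [0.28, 0.0, 0.0]
[0.0, -0.27, 0.02] [0.28, 0.0, 0.0]
[0.0, -0.27, 0.03] [0.28, 0.0, 0.0]
[0.0, -0.27, 0.03] [0.28, 0.0, 0.0]
[0.0, -0.27, 0.04] [0.28, 0.0, 0.0]
[0.0, -0.27, 0.05] [0.28, 0.0, 0.0]
[0.0, -0.27, 0.06] [0.28, 0.0, 0.0]
[0.0, -0.26, 0.07] [0.28, 0.0, 0.0]
[0.0, -0.26, 0.07] [0.28, 0.0, 0.0]
[0.0, -0.26, 0.08] [0.28, 0.0, 0.0]
```

>>> arm_command --rows '[{"linear": [0, -0.27, 0], "rot": [0.28, 0, 0], "claw": 50}, {"linear": [0, -0.27, 0], "rot": [0.28, 0, 0], "claw": 50}, {"linear": [0, -0.27, 0.01], "rot": [0.28, 0, 0], "claw": 50}, {"linear": [0, -0.27, 0.02], "rot": [0.28, 0, 0], "claw": 50}, {"linear": [0, -0.27, 0.03], "rot": [0.28, 0, 0], "claw": 50}]'

```text
t: 5.62
ee_pos: [0.5293, 0.2193, 0.0338]
eef_rot: [1.056, 1.299, -1.054]
ft_force: [2.7, 2.2, 0.0]
finger_gap: 0.0635
```

>>> arm_command --rows '[{"linear": [0, -0.27, 0.03], "rot": [0.28, 0, 0], "claw": 50}, {"linear": [0, -0.27, 0.04], "rot": [0.28, 0, 0], "claw": 50}, {"linear": [0, -0.27, 0.05], "rot": [0.28, 0, 0], "claw": 50}, {"linear": [0, -0.27, 0.06], "rot": [0.28, 0, 0], "claw": 50}, {"linear": [0, -0.26, 0.07], "rot": [0.28, 0, 0], "claw": 50}]'

```text
t: 6.03
ee_pos: [0.4777, 0.2014, 0.0338]
eef_rot: [1.166, 1.236, -1.164]
ft_force: [1.7, 1.5, 1.2]
finger_gap: 0.0634
```

>>> arm_command --rows '[{"linear": [0, -0.26, 0.07], "rot": [0.28, 0, 0], "claw": 50}, {"linear": [0, -0.26, 0.08], "rot": [0.28, 0, 0], "claw": 50}, {"linear": [0, 0, 0], "rot": [0, 0, 0], "claw": 50}]'

```text
t: 6.28
ee_pos: [0.456, 0.1941, 0.0338]
eef_rot: [1.208, 1.21, -1.208]
ft_force: [-3.6, -1.9, 2.4]
finger_gap: 0.0635
```

Run:
```python
from h import *
np.set_printoptions(precision=4,suppress=True)
st=r.state();print(st['ee_pos'],st['ft_force'],st['finger_gap'],R.from_rotvec(st['eef_rot']).as_matrix()[:,1])
p=capture('wrist'); save(p,'w5')
p=capture('top'); save(p,'top5')
im=cv2.imread('pics/top5.png')[180:270,190:330]; cv2.imwrite('pics/top5c.png',cv2.resize(im,None,fx=5,fy=5,interpolation=cv2.INTER_CUBIC))
```

```text
[0.456  0.1941 0.0338] [-3.5602 -1.8984  2.4043] 0.06347607250304035 [ 1.      0.0014 -0.0001]
```

View pics/w5.png

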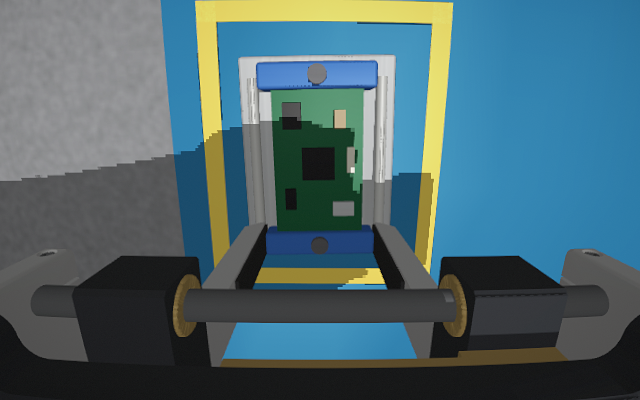

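View pics/top5c.png

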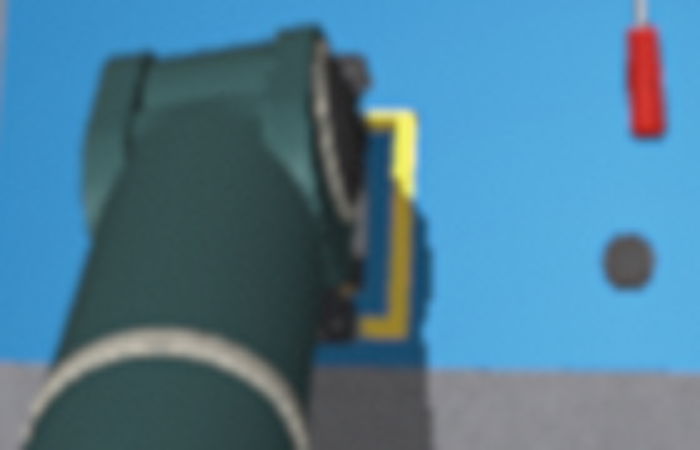

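Run:
```python
from h import *
np.set_printoptions(precision=1,suppress=True)
p=capture('wrist')
M=np.array(p['mount'])
def tplane(uv,x): 
    d=rays(p,uv)@M[:3,:3].T; t=M[:3,3]; return (t+d*((x-t[0])/d[:,0])[:,None])*1000
im=np.asarray(p['img']).astype(int)
y=(im[...,0]>im[...,2]+40)&(im[...,1]>im[...,2]+40)
ys,xs=np.where(y); 
T=tplane(np.c_[xs,ys],.031)
ok=(abs(T[:,1])<100)&(T[:,2]<80)&(T[:,2]>-150); T=T[ok]
for lo in range(-130,50,20):
    s=T[(T[:,2]>lo)&(T[:,2]<lo+20)]
    a=s[s[:,1]<-40][:,1]; b=s[s[:,1]>40][:,1]
    print(lo,np.percentile(a,[2,50,98]) if len(a)else'',np.percentile(b,[2,50,98])if len(b)else'')
s=T[abs(T[:,1])<50]; h=np.histogram(s[:,2],bins=np.arange(-150,80,4)); print([(int(b),int(c)) for b,c in zip(h[1],h[0]) if c])
print('base top corners',tplane([[239,57],[395,56],[249,220],[388,200]],.015))
print('jaw tops',tplane([[317,74],[319,246],[258,75],[377,75]],-.001))
```

```text
-130 [-74.9 -68.2 -44.8] [42.8 72.3 79.6]
-110 [-75.3 -69.2 -63.3] [67.8 73.6 79.6]
-90 [-75.4 -69.5 -63.5] [67.7 73.6 79.4]
-70 [-75.5 -69.7 -63.9] [67.5 73.3 79.2]
-50 [-75.5 -69.8 -64. ] [67.4 73.2 79. ]
-30 [-75.7 -70.  -64.2] [67.1 73.  78.9]
-10 [-75.9 -70.2 -64.4] [67.  72.8 78.7]
10 [-76.1 -71.5 -64.7] [67.  73.2 78.6]
30 [-76.  -42.9 -40.1] [40.3 43.8 78.4]
[(-142, 675), (-138, 1187), (-134, 1182), (-130, 531), (30, 203), (34, 613), (38, 633), (42, 456)]
base top corners [[  15.   -45.8 -104.8]
 [  15.    42.4 -105.3]
 [  15.   -44.9   -8.3]
 [  15.    42.3  -21.3]]
jaw tops [[ -1.   -1.6 -93.1]
 [ -1.   -0.6   2.6]
 [ -1.  -32.4 -92.7]
 [ -1.   29.7 -92.7]]
```

>>> arm_command --rows '[{"linear": [0, 0.08, -0.1], "rot": [0, 0, 0], "claw": 50}, {"linear": [0, 0, 0], "rot": [0, 0, 0], "claw": 50}, {"linear": [0, 0, 0], "rot": [0, 0, 0], "claw": 90}, {"linear": [0, 0, 0], "rot": [0, 0, 0], "claw": 90}, {"linear": [0, 0, 0], "rot": [0, 0, 0], "claw": 90}]'

```text
t: 6.85
ee_pos: [0.4604, 0.1985, 0.0334]
eef_rot: [1.207, 1.211, -1.206]
ft_force: [0.4, 0.5, -0.4]
finger_gap: 0.0797
```

>>> arm_command --rows '[{"linear": [0, 0, 0], "rot": [0, 0, 0], "claw": 90}, {"linear": [0, 0, 0], "rot": [0, 0, 0], "claw": 90}]'

```text
t: 7.02
ee_pos: [0.4603, 0.1984, 0.0334]
eef_rot: [1.207, 1.211, -1.207]
ft_force: [-0.5, 0.2, 0.8]
finger_gap: 0.0896
```

Rise straight up.

>>> arm_command --rows '[{"linear": [-0.3, 0, 0], "rot": [0, 0, 0], "claw": 90}, {"linear": [-0.8, 0, 0], "rot": [0, 0, 0], "claw": 90}, {"linear": [-1, 0, 0], "rot": [0, 0, 0], "claw": 90}, {"linear": [-1, 0, 0], "rot": [0, 0, 0], "claw": 90}, {"linear": [-1, 0, 0], "rot": [0, 0, 0], "claw": 90}]'

```text
t: 7.43
ee_pos: [0.4599, 0.1977, 0.2001]
eef_rot: [1.207, 1.21, -1.207]
ft_force: [0.3, 0.2, 0.3]
finger_gap: 0.0898
```

Run:
```python
from h import *
st=r.state(); p=capture('wrist'); save(p,'w6')
plan([.39,-.205,.26],-1.2)
```

```text
t 7.48 pos [0.4629 0.1988 0.2072] R [[0.007, 1.0, 0.002], [0.005, 0.002, -1.0], [-1.0, 0.007, -0.005]] n 11
[-0.13, -0.17, 0.92] [0.02, -0.0, -0.01]
[-0.12, -0.16, 0.92] [0.02, -0.0, -0.01]
[-0.12, -0.16, 0.92] [0.02, -0.0, -0.01]
[-0.12, -0.16, 0.92] [0.02, -0.0, -0.01]
[-0.12, -0.16, 0.92] [0.02, -0.0, -0.01]
[-0.12, -0.16, 0.92] [0.02, -0.0, -0.01]
[-0.12, -0.16, 0.92] [0.02, -0.0, -0.01]
[-0.12, -0.15, 0.92] [0.02, -0.0, -0.01]
[-0.12, -0.15, 0.92] [0.02, -0.0, -0.01]
[-0.12, -0.15, 0.92] [0.02, -0.0, -0.01]
[-0.12, -0.15, 0.92] [0.02, -0.0, -0.01]
```

View pics/w6.png

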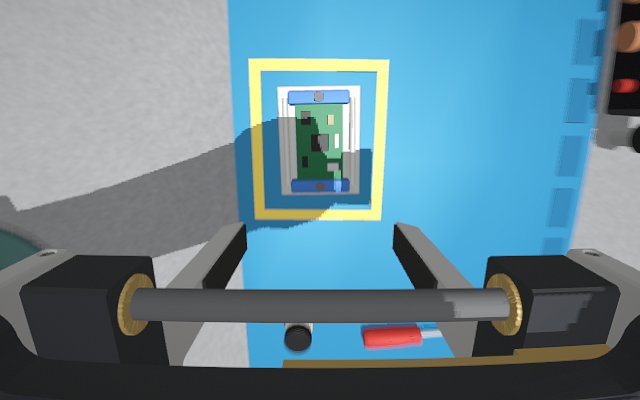

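>>> arm_command --rows '[{"linear": [-0.1, 0, 0.5], "rot": [0.02, 0, 0], "claw": 90}, {"linear": [-0.12, 0, 0.9], "rot": [0.02, 0, 0], "claw": 80}, {"linear": [-0.12, -0.02, 0.95], "rot": [0.02, 0, 0], "claw": 70}, {"linear": [-0.12, -0.02, 0.95], "rot": [0.02, 0, 0], "claw": 60}, {"linear": [-0.12, -0.02, 0.95], "rot": [0.02, 0, 0], "claw": 50}]'

```text
t: 7.9
ee_pos: [0.4571, 0.0266, 0.2217]
eef_rot: [1.215, 1.206, -1.214]
ft_force: [1.2, -0.2, -0.3]
finger_gap: 0.0668
```

>>> arm_command --rows '[{"linear": [-0.12, -0.02, 0.95], "rot": [0.02, 0, 0], "claw": 40}, {"linear": [-0.12, -0.02, 0.95], "rot": [0.02, 0, 0], "claw": 36}, {"linear": [-0.12, -0.02, 0.95], "rot": [0.02, 0, 0], "claw": 36}, {"linear": [-0.12, -0.02, 0.95], "rot": [0.02, 0, 0], "claw": 36}, {"linear": [-0.12, -0.02, 0.95], "rot": [0.02, 0, 0], "claw": 36}]'

```text
t: 8.32
ee_pos: [0.4507, -0.1634, 0.2458]
eef_rot: [1.223, 1.2, -1.221]
ft_force: [1.9, 0.3, 0.1]
finger_gap: 0.0366
```

>>> arm_command --rows '[{"linear": [-0.1, -0.02, 0.95], "rot": [0, 0, 0], "claw": 36}, {"linear": [0, 0, 0.95], "rot": [0, 0, 0], "claw": 36}, {"linear": [0, 0, 0.4], "rot": [0, 0, 0], "claw": 36}, {"linear": [0, 0, 0], "rot": [0, 0, 0], "claw": 36}, {"linear": [0, 0, 0], "rot": [0, 0, 0], "claw": 36}]'

```text
t: 8.73
ee_pos: [0.4484, -0.2542, 0.2491]
eef_rot: [1.224, 1.2, -1.224]
ft_force: [0.4, -0.1, -0.5]
finger_gap: 0.0362
```

Run:
```python
from h import *
np.set_printoptions(precision=4,suppress=True)
st=r.state();print(st['ee_pos'],st['ft_force'],st['finger_gap'],R.from_rotvec(st['eef_rot']).as_matrix()[:,1])
p=capture('wrist'); save(p,'w7')
for o in spotter.place_of('lid_bar',p)[:2]: print(o,atdepth(p,[o['position']],st)[0],tool_pts(p,[o['position']]))
p=capture('top'); save(p,'top7')
print(spotter.place_of('holder',p)[:1], [atz(p,[o['position']],.003) for o in spotter.place_of('holder',p)[:1]])
```

```text
[ 0.4484 -0.2542  0.2491] [ 0.4159 -0.0507 -0.5305] 0.03621797960174338 [ 0.9998 -0.0199 -0.0002]
{'position': [323.2, 134.2], 'score': 0.88} [[ 0.453  -0.1977  0.1114]] [[ 0.1376  0.0034 -0.0566]]
[{'position': [243.8, 221.7], 'score': 0.76}] [array([[0.464 , 0.2433, 0.003 ]])]
```

View pics/w7.png

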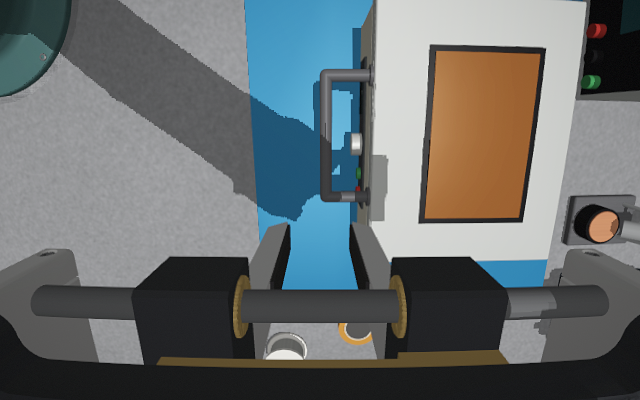

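View pics/top7.png

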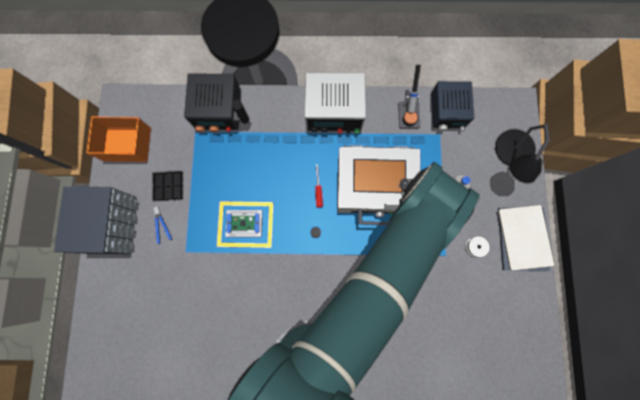

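Run:
```python
from h import *
np.set_printoptions(precision=1,suppress=True)
p=capture('wrist')
im=np.asarray(p['img']).astype(int)
for row in [95,110,150,180]:
    uv=np.c_[np.arange(310,345,2),[row]*18]; T=tool_pts(p,uv)*1000
    s=T[(T[:,0]<150)]; print(row,s[:,1].min(),s[:,1].max(),s[:,0].min(),s[:,2].mean())
T=tool_pts(p,[[326,y] for y in range(60,215,5)])*1000
print(np.c_[np.arange(60,215,5),T][:, [0,1,3]].tolist())
# lid front edge
T=tool_pts(p,[[c,135] for c in range(350,400,4)])*1000; print(T[:,:2].tolist())
```

```text
95 0.30847008451143654 9.942829987194315 136.23815598895183 -93.56684837659988
110 0.3072901319428161 10.048339525046673 136.84887640897674 -79.58720896438687
150 0.3100985716731323 10.33409437299541 137.4355725750522 -41.05267773421605
180 0.3183117845975053 10.55386844549733 137.32665381221747 -10.678456956366551
[[60.0, 243.77229643405423, -144.449479259959], [65.0, 245.4129312924487, -138.7384072227372], [70.0, 245.37925660083138, -132.6955094570283], [75.0, 136.31089801636998, -111.54108983586525], [80.0, 138.40653300365992, -107.29721311763342], [85.0, 137.37083221984003, -102.62734664263363], [90.0, 137.54987943504594, -98.07874089566407], [95.0, 139.47162615682834, -93.6388099752286], [100.0, 138.9890172761179, -88.96131170562221], [105.0, 136.2541947995281, -84.1608605176486], [110.0, 136.84887640897674, -79.5308841731943], [115.0, 136.362506798524, -74.83498807732626], [120.0, 137.8935447335846, -70.1340686284122], [125.0, 138.22012968537445, -65.37133197398525], [130.0, 138.36138304940582, -60.57408558439788], [135.0, 137.89700788819263, -55.767973437719775], [140.0, 138.1
[... 552 characters left out ...]
7813, 4.370334463513162], [200.0, 137.97052806033378, 9.997178962809162], [205.0, 245.98073401751597, 44.69008799079846], [210.0, 245.029677863766, 51.658095621222394]]
[[245.51169208252, 40.22940572864777], [246.30229578511708, 45.61073387913459], [244.9709145949705, 50.75402746428071], [185.07032248073335, 47.92451036242476], [170.20382853525024, 50.25493940939767], [143.40924701541923, 50.2897404695151], [-171.86120493799234, -0.4755367454193915], [131.94652878228135, 56.178557793498086], [132.1644710844691, 60.09413353769663], [132.43281069789415, 64.02951530580998], [131.86324599648248, 67.78723021731227], [131.94861640474576, 71.68999690317675], [131.28919761268827, 75.41278013561569]]
```

>>> arm_command --rows '[{"linear": [0.2, 0.13, -0.65], "rot": [0, 0, 0], "claw": 36}, {"linear": [0.5, 0, -0.65], "rot": [0, 0, 0], "claw": 36}, {"linear": [0.8, 0, 0], "rot": [0, 0, 0], "claw": 36}, {"linear": [0.6, 0, 0], "rot": [0, 0, 0], "claw": 36}, {"linear": [0.1, 0, 0], "rot": [0, 0, 0], "claw": 36}]'

```text
t: 9.45
ee_pos: [0.4537, -0.1999, 0.1578]
eef_rot: [1.22, 1.205, -1.224]
ft_force: [-0.3, -0.5, -1.0]
finger_gap: 0.0358
```

Run:
```python
from h import *
np.set_printoptions(precision=4,suppress=True)
st=r.state();print(st['ee_pos'],st['ft_force'],st['finger_gap'],R.from_rotvec(st['eef_rot']).as_matrix()[:,1])
p=capture('wrist'); save(p,'w8')
T=tool_pts(p,[[c,180] for c in range(300,350,3)])*1000; print(T[:,:2].round().tolist())
```

```text
[ 0.4537 -0.1999  0.1578] [-0.279  -0.4844 -1.0135] 0.035815450727394574 [ 0.9999 -0.0159 -0.0041]
[[155.0, -21.0], [155.0, -18.0], [155.0, -15.0], [155.0, -11.0], [153.0, -8.0], [50.0, -4.0], [48.0, -1.0], [46.0, 1.0], [47.0, 3.0], [48.0, 5.0], [51.0, 7.0], [154.0, 14.0], [154.0, 17.0], [154.0, 21.0], [155.0, 24.0], [154.0, 27.0], [155.0, 30.0]]
```

View pics/w8.png

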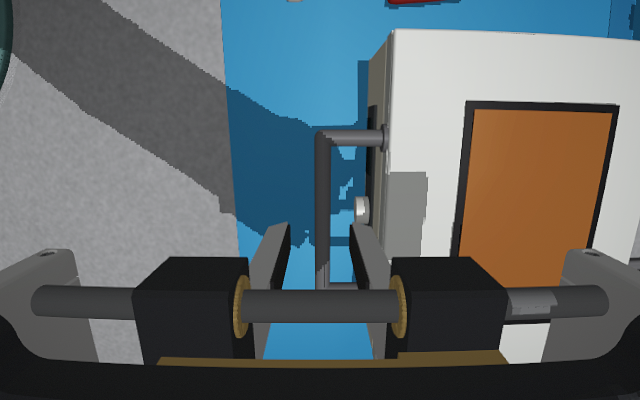

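>>> arm_command --rows '[{"linear": [0.5, 0.05, 0], "rot": [0, 0, 0], "claw": 36}, {"linear": [0.6, 0, 0], "rot": [0, 0, 0], "claw": 36}, {"linear": [0.28, 0, 0], "rot": [0, 0, 0], "claw": 36}, {"linear": [0, 0, 0], "rot": [0, 0, 0], "claw": 36}]'

```text
t: 9.83
ee_pos: [0.4566, -0.2015, 0.1048]
eef_rot: [1.222, 1.202, -1.224]
ft_force: [-0.6, -0.1, -0.4]
finger_gap: 0.0361
```

Run:
```python
from h import *
np.set_printoptions(precision=4,suppress=True)
st=r.state();print(st['ee_pos'],st['ft_force'],st['finger_gap'],R.from_rotvec(st['eef_rot']).as_matrix()[:,1])
p=capture('wrist'); save(p,'w9')
T=tool_pts(p,[[c,215] for c in range(300,350,3)])*1000; print(T[:,:2].round().tolist())
```

```text
[ 0.4566 -0.2015  0.1048] [-0.6    -0.0914 -0.3715] 0.036075238954356464 [ 0.9998 -0.0178 -0.002 ]
[[102.0, -18.0], [102.0, -15.0], [102.0, -13.0], [-3.0, -6.0], [-6.0, -5.0], [-7.0, -3.0], [-6.0, -1.0], [-6.0, 1.0], [-6.0, 2.0], [-3.0, 4.0], [100.0, 9.0], [102.0, 12.0], [101.0, 15.0], [102.0, 18.0], [101.0, 20.0], [102.0, 23.0], [101.0, 26.0]]
```

View pics/w9.png

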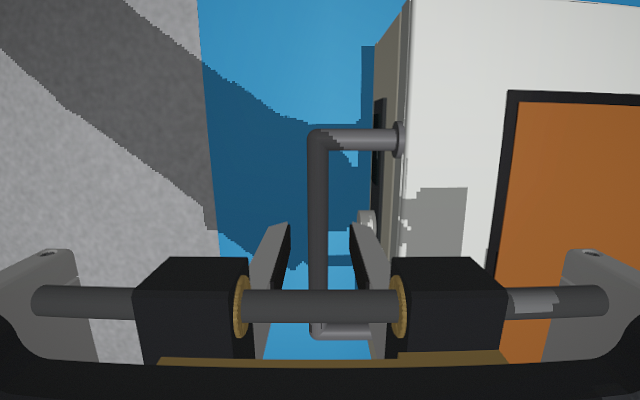

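>>> arm_command --rows '[{"linear": [0.08, -0.02, 0], "rot": [0, 0, 0], "claw": 20}, {"linear": [0, 0, 0], "rot": [0, 0, 0], "claw": 10}, {"linear": [0, 0, 0], "rot": [0, 0, 0], "claw": 5}, {"linear": [0, 0, 0], "rot": [0, 0, 0], "claw": 5}, {"linear": [0, 0, 0], "rot": [0, 0, 0], "claw": 5}]' --squeeze 20

```text
t: 10.3
ee_pos: [0.4556, -0.2016, 0.1026]
eef_rot: [1.222, 1.202, -1.223]
ft_force: [-5.6, -0.1, 1.9]
finger_gap: 0.0113
```

```bash
cat >> h.py <<'E'
def arc(l0,l1,n,hx=.2507,rad=.251,a0=.0398):
    """tool-down arc increments in (tool x=-z, tool y=+x) from lid l0 to l1"""
    th=a0+np.linspace(l0,l1,n+1); X=-rad*np.cos(th); Z=rad*np.sin(th)
    for l,dx,dz in zip(np.linspace(l0,l1,n+1)[1:],np.diff(X),np.diff(Z)): print(round(l,3),[round(-dz/.04,2),round(dx/.04,2),0])
E
python3 - <<'E'
from h import *
np.set_printoptions(precision=4,suppress=True)
st=r.state();print(st['ee_pos'],st['ft_force'],st['finger_gap'],R.from_rotvec(st['eef_rot']).as_matrix())
arc(0,.7,14); arc(.7,1.0,10)
E
```

```text
[ 0.4556 -0.2016  0.1026] [-5.6209 -0.0546  1.899 ] 0.011330214954685834 [[-0.0011  0.9998 -0.0179]
 [ 0.0004 -0.0179 -0.9998]
 [-1.     -0.0011 -0.0004]]
0.05 [np.float64(-0.31), np.float64(0.02), 0]
0.1 [np.float64(-0.31), np.float64(0.04), 0]
0.15 [np.float64(-0.31), np.float64(0.05), 0]
0.2 [np.float64(-0.31), np.float64(0.07), 0]
0.25 [np.float64(-0.3), np.float64(0.08), 0]
0.3 [np.float64(-0.3), np.float64(0.1), 0]
0.35 [np.float64(-0.29), np.float64(0.11), 0]
0.4 [np.float64(-0.29), np.float64(0.13), 0]
0.45 [np.float64(-0.28), np.float64(0.14), 0]
0.5 [np.float64(-0.27), np.float64(0.15), 0]
0.55 [np.float64(-0.26), np.float64(0.17), 0]
0.6 [np.float64(-0.26), np.float64(0.18), 0]
0.65 [np.float64(-0.25), np.float64(0.19), 0]
0.7 [np.float64(-0.24), np.float64(0.21), 0]
0.73 [np.float64(-0.14), np.float64(0.13), 0]
0.76 [np.float64(-0.13), np.float64(0.13), 0]
0.79 [np.float64(-0.13), np.float64(0.14), 0]
0.82 [np.float64(-0.12), np.float64(0.14), 0]
0.85 [np.float64(-0.12), np.float64(0.14), 0]
0.88 [np.float64(-0.12), np.float64(0.15), 0]
0.91 [np.float64(-0.11), np.float64(0.15), 0]
0.94 [np.float64(-0.11), np.float64(0.15), 0]
0.97 [np.float64(-0.1), np.float64(0.16), 0]
1.0 [np.float64(-0.1), np.float64(0.16), 0]
```

>>> arm_command --rows '[{"linear": [-0.16, 0.01, 0], "rot": [0, 0, 0], "claw": 5}, {"linear": [-0.15, 0.01, 0], "rot": [0, 0, 0], "claw": 5}, {"linear": [-0.31, 0.04, 0], "rot": [0, 0, 0], "claw": 5}, {"linear": [-0.31, 0.05, 0], "rot": [0, 0, 0], "claw": 5}, {"linear": [-0.31, 0.07, 0], "rot": [0, 0, 0], "claw": 5}]'

```text
t: 10.72
ee_pos: [0.4623, -0.2018, 0.1527]
eef_rot: [1.222, 1.202, -1.224]
ft_force: [-7.3, 0.1, -0.2]
finger_gap: 0.0113
```

```bash
cat >> h.py <<'E'
def lidang(p,st):
    """lid angle: fit line in x-z to lid surface points (side cam / wrist)"""
    o=spotter.cut_out('lid',p)
    if not o: return None
    o=o[0]; ys,xs=np.where(o['region']); P,z=atdepth(p,np.c_[xs,ys],st); P=P[z>0]
    return o['score'],P
E
python3 - <<'E'
from h import *
st=r.state();print(st['ee_pos'],st['ft_force'],st['finger_gap'])
p=capture('side'); save(p,'s10')
p=capture('wrist'); save(p,'w10')
E
```

```text
[ 0.4622831  -0.20178828  0.15273162] [-7.29857427  0.05805458 -0.20606645] 0.01133666044371094
```

View pics/s10.png

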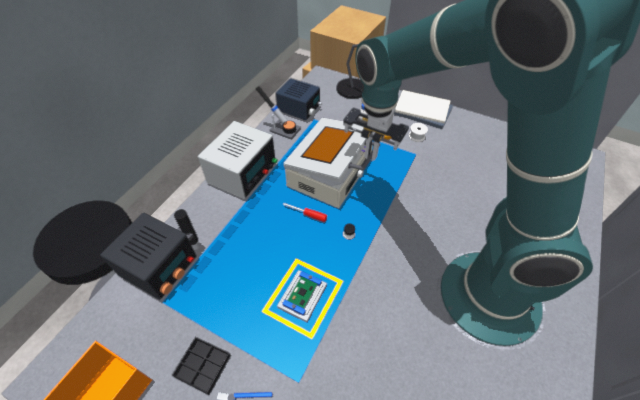

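View pics/w10.png

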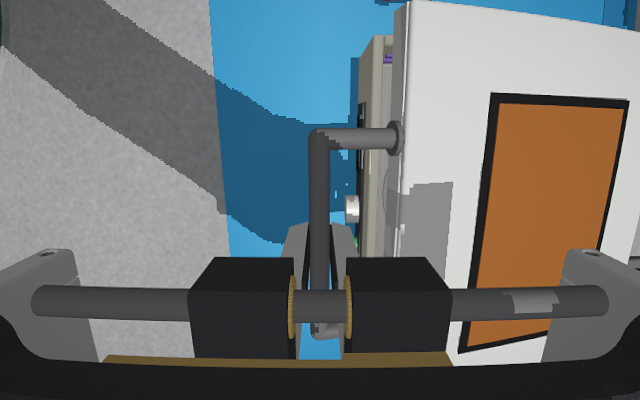

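```bash
cat >> h.py <<'E'
def lidw(p,st,box=(410,100,470,240)):
    a,b,c,d=box; uv=np.array([[u,v] for u in range(a,c,3) for v in range(b,d,3)])
    T=tool_pts(p,uv); zz=p['range_z'][uv[:,1],uv[:,0]]; T=T[zz>0.03]
    W=T@R.from_rotvec(st['eef_rot']).as_matrix().T+np.array(st['ee_pos'])
    for _ in range(4):
        c0=W.mean(0); n=np.linalg.svd(W-c0)[2][2]; n*=np.sign(n[2]); e=(W-c0)@n; k=abs(e)<max(2*np.median(abs(e)),.001); W=W[k]
    return np.arctan2(-n[0],n[2]), n, len(W), e.std()
E
python3 - <<'E'
from h import *
st=r.state(); p=capture('wrist'); print(lidw(p,st), st['ee_pos'])
b=np.array(st['ee_pos'])
E
```

```text
(np.float64(-0.19730704093761267), array([ 0.19602477, -0.00682442,  0.9805752 ]), 842, np.float64(0.0004769460244445403)) [ 0.4624936  -0.20179424  0.15348849]
```

>>> arm_command --rows '[{"linear": [-0.3, 0.08, 0], "rot": [0, 0, 0], "claw": 5}, {"linear": [-0.3, 0.1, 0], "rot": [0, 0, 0], "claw": 5}, {"linear": [-0.29, 0.11, 0], "rot": [0, 0, 0], "claw": 5}, {"linear": [-0.29, 0.13, 0], "rot": [0, 0, 0], "claw": 5}, {"linear": [-0.28, 0.14, 0], "rot": [0, 0, 0], "claw": 5}]'

```text
t: 11.28
ee_pos: [0.4836, -0.2021, 0.2111]
eef_rot: [1.222, 1.205, -1.226]
ft_force: [-18.1, 2.5, 6.0]
finger_gap: 0.0112
```

>>> arm_command --rows '[{"linear": [-0.27, 0.15, 0], "rot": [0, 0, 0], "claw": 5}, {"linear": [-0.26, 0.17, 0], "rot": [0, 0, 0], "claw": 5}, {"linear": [-0.26, 0.18, 0], "rot": [0, 0, 0], "claw": 5}]'

```text
t: 11.53
ee_pos: [0.5026, -0.2025, 0.2428]
eef_rot: [1.222, 1.206, -1.227]
ft_force: [-28.3, 4.1, 18.3]
finger_gap: 0.0108
```

Run:
```python
from h import *
st=r.state(); p=capture('wrist'); save(p,'w11'); print(lidw(p,st), st['ee_pos'],st['ft_force'],st['finger_gap'])
```

```text
(np.float64(-0.5496439716467554), array([ 0.52235199, -0.01101303,  0.85265885]), 887, np.float64(0.0004422514211268017)) [ 0.50264521 -0.20253967  0.24280968] [-28.29207691   4.09986342  18.32092919] 0.010788050456047063
```

View pics/w11.png

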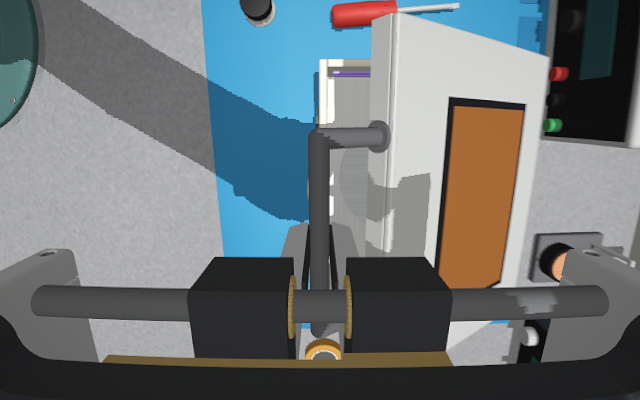

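Run:
```python
from h import *
np.set_printoptions(precision=1,suppress=True)
st=r.state(); p=capture('wrist'); print(st['ee_pos'].round(4),st['ft_force'])
for row in (170,190,205,215): 
    T=tool_pts(p,[[c,row] for c in range(305,340,3)])*1000; print(row,T[:,:2].round().tolist(),T[5,2])
im=cv2.imread('pics/w11.png')[110:350,260:400]; cv2.imwrite('pics/w11c.png',cv2.resize(im,None,fx=2.5,fy=2.5))
# lid points: plane offset from hinge
```

```text
[ 0.5 -0.2  0.2] [-37.9   9.4  29.1]
170 [[240.0, -19.0], [1.0, -7.0], [-4.0, -5.0], [-5.0, -3.0], [-6.0, -2.0], [-6.0, -0.0], [-5.0, 2.0], [-3.0, 3.0], [-0.0, 5.0], [223.0, 16.0], [224.0, 20.0], [218.0, 23.0]] -43.27200153843461
190 [[243.0, -20.0], [185.0, -14.0], [-4.0, -5.0], [-4.0, -3.0], [-5.0, -2.0], [-5.0, -0.0], [-172.0, -0.0], [-3.0, 3.0], [-1.0, 5.0], [222.0, 16.0], [223.0, 20.0], [223.0, 24.0]] -32.06649749907006
205 [[241.0, -20.0], [242.0, -16.0], [-2.0, -5.0], [-5.0, -3.0], [-4.0, -2.0], [-5.0, -0.0], [-4.0, 2.0], [-4.0, 3.0], [-0.0, 5.0], [223.0, 16.0], [223.0, 20.0], [223.0, 24.0]] -23.527669012032923
215 [[240.0, -20.0], [243.0, -16.0], [-2.0, -5.0], [-4.0, -3.0], [-4.0, -2.0], [-4.0, -0.0], [-5.0, 2.0], [-4.0, 3.0], [1.0, 5.0], [222.0, 16.0], [225.0, 21.0], [223.0, 24.0]] -17.556030217046082
```

View pics/w11c.png

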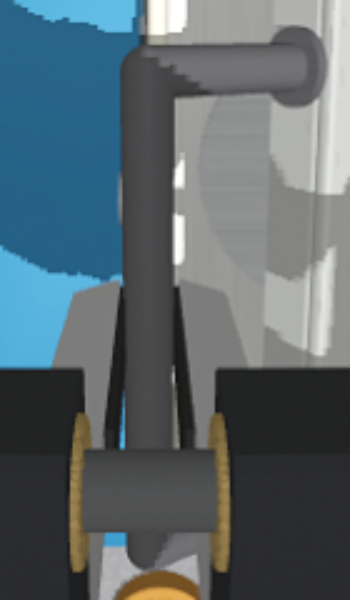

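>>> arm_command --rows '[{"linear": [-0.03, -0.05, 0], "rot": [0, 0, 0], "claw": 5}, {"linear": [0, 0, 0], "rot": [0, 0, 0], "claw": 5}]'

```text
t: 11.8
ee_pos: [0.5032, -0.2025, 0.244]
eef_rot: [1.223, 1.201, -1.223]
ft_force: [-9.2, 0.8, 4.5]
finger_gap: 0.011
```

Run:
```python
from h import *
for i in range(2):
    st=r.state(); p=capture('wrist'); print(lidw(p,st)[0], st['ee_pos'].round(4),st['eef_rot'].round(3),st['ft_force'].round(1),np.round(st['torque'],2),st['finger_gap'])
T=tool_pts(p,[[c,205] for c in range(310,335,3)])*1000; print(T[:,0].round(1))
```

```text
-0.5562724566636374 [ 0.5032 -0.2025  0.244 ] [ 1.223  1.201 -1.223] [-9.2  0.8  4.5] [0.21 2.47 0.02] 0.010990008067090334
-0.5542180362947016 [ 0.5031 -0.2025  0.2439] [ 1.223  1.201 -1.223] [-9.7  1.5  4.2] [ 0.2   2.57 -0.03] 0.0110161955518287
[ -1.5  -6.   -4.4  -4.9  -4.8  -3.8  -2.5 223.5 223.7]
```

Run:
```python
from h import *
arc(.59,.84,5); arc(.84,1.04,5)
p=capture('side'); im=np.asarray(p['img'])
s,P=lidang(p,None); 
W=P[(P[:,2]>.1)&(abs(P[:,1]+.2)<.13)]
rng=np.random.default_rng(0); best=None
for _ in range(300):
    a=W[rng.choice(len(W),3,False)]; n=np.cross(a[1]-a[0],a[2]-a[0]); n/=np.linalg.norm(n)+1e-12
    k=abs((W-a[0])@n)<.003
    if best is None or k.sum()>best.sum(): best=k
W2=W[best]; c=W2.mean(0); n=np.linalg.svd(W2-c)[2][2]; n*=np.sign(n[2]); print(s,len(W),len(W2),n,np.arctan2(n[0],n[2]))
```

```text
0.64 [np.float64(-0.25), np.float64(0.19), 0]
0.69 [np.float64(-0.24), np.float64(0.2), 0]
0.74 [np.float64(-0.23), np.float64(0.21), 0]
0.79 [np.float64(-0.22), np.float64(0.23), 0]
0.84 [np.float64(-0.21), np.float64(0.24), 0]
0.88 [np.float64(-0.16), np.float64(0.2), 0]
0.92 [np.float64(-0.15), np.float64(0.2), 0]
0.96 [np.float64(-0.14), np.float64(0.21), 0]
1.0 [np.float64(-0.13), np.float64(0.21), 0]
1.04 [np.float64(-0.12), np.float64(0.22), 0]
0.7 2415 1820 [ 0.54988542 -0.00694249  0.83521124] 0.582242921089823
```

>>> arm_command --rows '[{"linear": [-0.25, 0.18, 0], "rot": [0, 0, 0], "claw": 5}, {"linear": [-0.24, 0.19, 0], "rot": [0, 0, 0], "claw": 5}, {"linear": [-0.23, 0.2, 0], "rot": [0, 0, 0], "claw": 5}, {"linear": [0, 0, 0], "rot": [0, 0, 0], "claw": 5}]'

```text
t: 12.33
ee_pos: [0.5279, -0.2029, 0.2741]
eef_rot: [1.222, 1.199, -1.221]
ft_force: [-7.4, 2.6, 5.7]
finger_gap: 0.0112
```

```bash
cat >> h.py <<'E'
def chk(side=True):
    st=r.state(); b=np.array(st['ee_pos']); f=np.array(st['ft_force'])
    p=capture('wrist'); o=tool_pts(p,[[c,205] for c in range(310,335,2)])[:,0]*1000; off=np.min(o[o>-20])+6
    z=b[2]-off/1000; th=np.arctan2(z-.095,.7064-b[0]); 
    rad=np.array([-np.cos(th),0,np.sin(th)]); tan=np.array([np.sin(th),0,np.cos(th)])
    print('t',st['t'],'pos',b.round(4),'rot',np.round(st['eef_rot'],3),'F',f.round(1),'rad',(f@rad).round(1),'tan',(f@tan).round(1),'baroff',off.round(1),'radius',np.hypot(z-.095,.7064-b[0]).round(4),'geom',(th-.0398).round(3),'wrist',(-lidw(p,st)[0]).round(3),'gap',st['finger_gap'])
    if side:
        p=capture('side'); s,P=lidang(p,None); W=P[(P[:,2]>.1)&(abs(P[:,1]+.2)<.13)]
        rng=np.random.default_rng(0); best=None
        for _ in range(300):
            a=W[rng.choice(len(W),3,False)]; n=np.cross(a[1]-a[0],a[2]-a[0]); n/=np.linalg.norm(n)+1e-12
            k=abs((W-a[0])@n)<.003
            if best is None or k.sum()>best.sum(): best=k
        W2=W[best]; c=W2.mean(0); n=np.linalg.svd(W2-c)[2][2]; n*=np.sign(n[2]); print('side',s,len(W),len(W2),n.round(3),np.arctan2(n[0],n[2]).round(3))
    return p
E
python3 - <<'E'
from h import *
chk()
E
```

```text
t 12.3333 pos [ 0.5279 -0.2029  0.2741] rot [ 1.222  1.199 -1.221] F [-7.4  2.6  5.7] rad 9.2 tan -1.2 baroff 1.8 radius 0.2515 geom 0.742 wrist 0.723 gap 0.011200018354550655
side 0.56 1900 1298 [ 0.665 -0.008  0.747] 0.727
```

>>> arm_command --rows '[{"linear": [-0.21, 0.22, 0], "rot": [0, 0, 0], "claw": 5}, {"linear": [-0.2, 0.23, 0], "rot": [0, 0, 0], "claw": 5}, {"linear": [-0.15, 0.19, 0], "rot": [0, 0, 0], "claw": 5}, {"linear": [-0.14, 0.2, 0], "rot": [0, 0, 0], "claw": 5}, {"linear": [0, 0, 0], "rot": [0, 0, 0], "claw": 5}]'

```text
t: 12.9
ee_pos: [0.5612, -0.2037, 0.302]
eef_rot: [1.222, 1.199, -1.221]
ft_force: [-9.8, 3.3, 13.2]
finger_gap: 0.0113
```

Run:
```python
from h import *
p=chk();
```

```text
t 12.9 pos [ 0.5612 -0.2037  0.302 ] rot [ 1.222  1.199 -1.221] F [-9.8  3.3 13.2] rad 16.4 tan -0.4 baroff 1.5 radius 0.2516 geom 0.916 wrist 0.971 gap 0.011337155815268162
side 0.91 1062 574 [ 0.785 -0.006  0.62 ] 0.902
```

>>> arm_command --rows '[{"linear": [-0.15, 0.19, 0], "rot": [0, 0, 0], "claw": 5}, {"linear": [-0.14, 0.2, 0], "rot": [0, 0, 0], "claw": 5}, {"linear": [-0.13, 0.21, 0], "rot": [0, 0, 0], "claw": 5}, {"linear": [0, 0, 0], "rot": [0, 0, 0], "claw": 5}, {"linear": [0, 0, 0], "rot": [0, 0, 0], "claw": 5}]'

```text
t: 13.47
ee_pos: [0.5845, -0.204, 0.3173]
eef_rot: [1.222, 1.2, -1.222]
ft_force: [-2.4, 0.5, 2.9]
finger_gap: 0.011
```

Run:
```python
from h import *
p=chk(); save(p,'s12')
p=capture('wrist'); save(p,'w12')
```

```text
t 13.4667 pos [ 0.5845 -0.204   0.3173] rot [ 1.222  1.2   -1.222] F [-2.4  0.5  2.9] rad 3.7 tan -0.7 baroff 1.4 radius 0.2523 geom 1.027 wrist 1.017 gap 0.011033001118754545
side 0.75 570 267 [0.062 0.998 0.028] 1.145
```

View pics/s12.png

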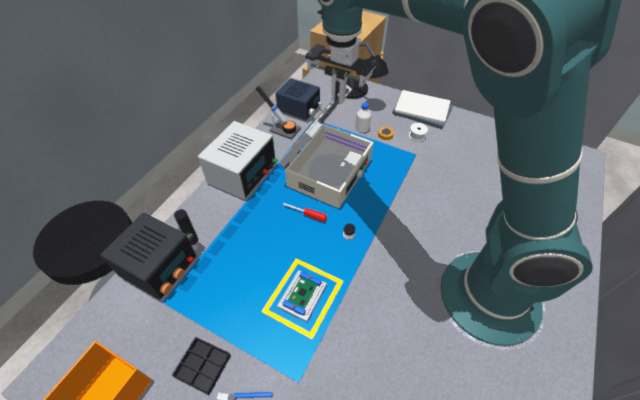

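View pics/w12.png

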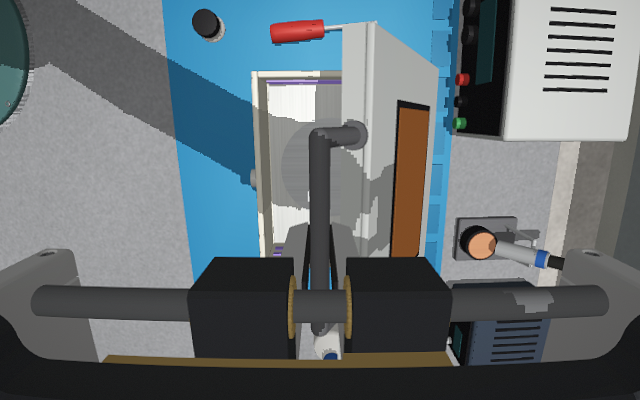

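Run:
```python
from h import *
arc(1.02,.845,7)
```

```text
0.995 [np.float64(0.08), np.float64(-0.14), 0]
0.97 [np.float64(0.08), np.float64(-0.13), 0]
0.945 [np.float64(0.09), np.float64(-0.13), 0]
0.92 [np.float64(0.09), np.float64(-0.13), 0]
0.895 [np.float64(0.09), np.float64(-0.13), 0]
0.87 [np.float64(0.09), np.float64(-0.13), 0]
0.845 [np.float64(0.1), np.float64(-0.12), 0]
```

>>> arm_command --rows '[{"linear": [0.08, -0.14, 0], "rot": [0, 0, 0], "claw": 5}, {"linear": [0.08, -0.13, 0], "rot": [0, 0, 0], "claw": 5}, {"linear": [0.09, -0.13, 0], "rot": [0, 0, 0], "claw": 5}, {"linear": [0.09, -0.13, 0], "rot": [0, 0, 0], "claw": 5}, {"linear": [0.09, -0.13, 0], "rot": [0, 0, 0], "claw": 5}]'

```text
t: 14.08
ee_pos: [0.5575, -0.2036, 0.2995]
eef_rot: [1.223, 1.2, -1.222]
ft_force: [-1.4, -1.2, 2.9]
finger_gap: 0.0112
```

>>> arm_command --rows '[{"linear": [0.09, -0.13, 0], "rot": [0, 0, 0], "claw": 5}, {"linear": [0.1, -0.12, 0], "rot": [0, 0, 0], "claw": 5}, {"linear": [0, 0, 0], "rot": [0, 0, 0], "claw": 5}, {"linear": [0, 0, 0], "rot": [0, 0, 0], "claw": 5}]'

```text
t: 14.42
ee_pos: [0.5476, -0.2032, 0.2919]
eef_rot: [1.222, 1.201, -1.222]
ft_force: [-1.8, -1.1, 3.4]
finger_gap: 0.0118
```

Run:
```python
from h import *
p=chk(); save(p,'s13')
p=capture('wrist'); save(p,'w13')
```

```text
t 14.4167 pos [ 0.5476 -0.2032  0.2919] rot [ 1.222  1.201 -1.222] F [-1.8 -1.1  3.4] rad 3.8 tan 0.7 baroff 1.6 radius 0.2517 geom 0.848 wrist 0.847 gap 0.011768923193183163
side 0.66 1252 805 [ 0.74  -0.007  0.672] 0.834
```

>>> arm_command --rows '[{"linear": [0, 0, 0], "rot": [0, 0, 0], "claw": 5}, {"linear": [0, 0, 0], "rot": [0, 0, 0], "claw": 5}, {"linear": [0, 0, 0], "rot": [0, 0, 0], "claw": 5}, {"linear": [0, 0, 0], "rot": [0, 0, 0], "claw": 5}, {"linear": [0, 0, 0], "rot": [0, 0, 0], "claw": 5}]'

```text
t: 15.03
ee_pos: [0.548, -0.2032, 0.2921]
eef_rot: [1.222, 1.201, -1.222]
ft_force: [-4.3, 1.2, 5.8]
finger_gap: 0.0112
```

Run:
```python
from h import *
chk()
p=capture('side'); save(p,'s14')
im=np.asarray(p['img']).astype(int)
o=spotter.cut_out('holder',p)[0]; ys,xs=np.where(o['region']); P=atz(p,np.c_[xs,ys],.022); print('holder',cv2.minAreaRect((P[:,:2]*1000).astype(np.float32)))
m=((im[...,0]>130)&(im[...,1]>130)&(im[...,2]<120)); ys,xs=np.where(m); P=atz(p,np.c_[xs,ys],.003)
P=P[(P[:,0]>.33)&(P[:,0]<.56)&(P[:,1]>.13)&(P[:,1]<.37)]; print('frame',cv2.minAreaRect((P[:,:2]*1000).astype(np.float32)))
for th in ['flux_jar','driver','dispenser','spool','parts_tray','tape_roll']:
    print(th,[o['position'] for o in spotter.place_of(th,p)[:1]])
```

```text
t 15.0333 pos [ 0.548  -0.2032  0.2921] rot [ 1.222  1.201 -1.222] F [-4.3  1.2  5.8] rad 7.2 tan 0.3 baroff 1.2 radius 0.2519 geom 0.851 wrist 0.85 gap 0.011230205225023911
side 0.64 1416 858 [ 0.74  -0.007  0.673] 0.833
holder ((457.46917724609375, 248.09054565429688), (95.13482666015625, 126.5969009399414), 0.999983012676239)
frame ((458.494140625, 241.7464141845703), (183.12315368652344, 153.03659057617188), 89.5964584350586)
flux_jar [[347.0, 234.1]]
driver []
dispenser [[361.7, 129.7]]
spool [[413.9, 136.5]]
parts_tray [[203.1, 367.4]]
tape_roll [[385.7, 133.7]]
```

View pics/s14.png

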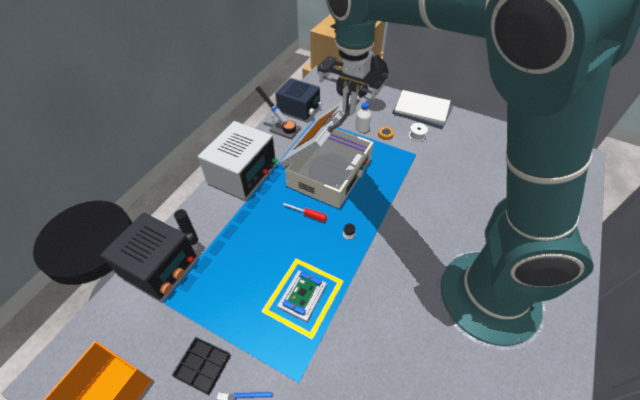

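Run:
```python
from h import *
print(job.finish_job())
```

```text
the job is handed in; nothing more can be done
None
```

The board holder is inside the yellow frame and the lid is held just below its balance point. I handed the job in at about 15 s; it reports no verdict.

- **Holder:** I gripped one jaw end to end, slid the holder across the mat without lifting it and turned it square. After release, my last wrist and side pictures showed it centred and square in the frame. The side camera measured it up to about 6 mm off in y, but that view reads the holder's y about 10 mm high. The limit is 20 mm.
- **Lid:** I took it by the bar, raised it to about 1.02 rad and eased it back, then held it still. My last three estimates of the angle were:
  - 0.85 rad from the bar's position
  - 0.85 rad from the wrist depth
  - 0.83 rad from the side camera
- **Force on the way up:** near 0.55–0.6 rad the commanded path ran slightly inside the lid's arc. The sideways force rose to about 48 N, and the bar slipped about 3 mm in the fingers. I corrected the path outward; at the end about 7 N remained.
- **Checks that disagreed:** the wrist angle read up to 0.05 rad away from the other estimates part-way up. The side camera could not fit the lid at the top of its travel, so the 1.02 rad peak rests on the bar position and wrist depth only.
- **Other things:** I saw nothing displaced in the last side picture. The detector missed the screwdriver there and I did not measure the cutters, though both look unmoved.

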